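# Spice row reversed into the serving caddy

## Robot

A 6-joint arm with a two-finger parallel gripper is mounted at the origin on the work surface. World frame = base frame: x ahead of the robot, y to its left, z up, the work surface at z = 0. Lengths are in m, angles in rad, forces in N, time in s.
With the tool pointing down it reaches from about 0.35 to 0.775 m from the base axis. Payload 5.5 kg.
Tool frame: the origin (TCP) lies on the centre line of the jaws, within the pads' length; the fingertips stand 11 mm ahead of it and the grasp point (between the pads) lies 8 mm behind it; z points along the fingers, y is the line along which they close (so a half turn about z gives the same grasp; the last joint's range is limited). The gripper opens to 85 mm and grips with 20 to 120 N. Pads are 22 mm wide; open, the fingers measure 114 mm over their backs; the gripper's body (76 mm by 85 mm) begins 54 mm behind the grasp point. The pads swing forward as they close: fully open they stand 13 mm farther back than shut.
Start: joints at [1.096, 0.313, 0.046, 1.304, 0, 1.431], TCP at [0.189, 0.543, 0.242] pointing down, gripper open.
Joint ranges: [-2.76, 2.76], [-0.86, 1.69], [-1.03, 1.26], [-2.2, 2.34], [-1.47, 1.5], [-3.14, 3.14]. Speed limits (rad/s): [2.57, 2.57, 3.14, 3.14, 3.14, 3.14].

## Interface

Orientations are given as a unit quaternion [w, x, y, z].
In Python, from workcell import ctrl gives the robot as it stands.
- The arm moves only by the tool arm_command, never from a script. Its argument "steps" is a list of rows, each an object with "dp": the shift along the tool's x, y, z in m, a list of three; "turn": the turn about the tool's z in rad; "hand": the closure, from -1 (fully open) to 1 (shut). A call has 1 to 20 rows; each row is the pose to reach, as a shift and turn from the pose commanded when the call began, along the tool's axes at that moment; what a row does not reach only later rows make up. A row lasts 1/8 s, in which the tool goes at most 62.5 mm and 10.7 degrees, less where a joint would pass 70% of its speed; a pose out of reach is approached as far as the arm can. A call with a gripper value outside its range is refused whole. The fingers move at their own pace and stop on an object; "newtons" is the grip in N (left out, the last holds). Time passes only in rows, so rows that repeat a pose let the fingers close. It gives the time, the measured TCP pose, the force, the opening and the grip force at its end, in the units of the state.
- ctrl.get_obs(): the state, without advancing time (a new reading comes with each control period).
- ctrl.snapshot(name): name is "scene" or "top"; returns a dict with "img" (420x560x3 uint8, red, green, blue), "depth" (420x560 float32, m along the optical axis (not along the pixel's ray), 0 where there is no reading), "fx", "fy", "cx", "cy" (pixels), "D" ([k1, k2, p1, p2, k3] as OpenCV has them; the pictures are not rectified), "R" (3x3) and "t" (3): a world point X has camera coordinates R X + t. Camera axes: x right, y down, z forward; pixel columns grow to the right and rows downward; lengths in m; the calibration is good to about 2 mm. A picture is of the moment at which its call begins.
- ctrl.hand_in(): hands the job in; it is judged then, once.
The state is a dict: "time": time; "joints": joint angles; "joint_vel": joint speeds; "tau": joint torques, N m; "ee_pos": TCP position; "eef_rot": TCP orientation; "contact_force": force on the tool from outside, world axes, zero at the start; "torque": the same for the moment, N m; "finger_gap": finger opening in m; "finger_force": force on a finger pad.
Only numpy, scipy, OpenCV 4.12 (cv2) and the standard library are available. Lean on these libraries where they do the work, as an engineer would, in place of code of your own. Each camera call takes 0.05 s, during which the arm holds its last target. There are 200 camera calls.

## Task

The guests sit on the other side of the counter, so the row of four spice jars (red, yellow, green, white) must be turned about: move each jar from its coaster on the light bamboo tray into the dark wooden caddy, one to a compartment, in reverse order, so that the jar nearest the tray's blue end goes into the compartment farthest from the caddy's blue end, the next one beside it, and the jar farthest from the tray's blue end comes to stand at the caddy's blue end. Keep the jars upright, stand each one flat on the floor of its compartment, never lay one over, and let go of them all.

Things in the scene. Friction and masses are not known exactly. Their poses are not given: they have to be found in the camera images.
- tray: Light bamboo tray, 80 mm deep (its x), 312 mm long (its y), rim 12 mm high, fixed; the jars start on it. Origin: centre of underside, on the worktop. A blue block (70x20x30 mm high) is at its +y end (robot's left). Coasters centred at y = +111, +37, -37, -111 mm, x = 0 in its frame. Nearer to or farther from the robot than the caddy, yaw within 9 degrees.
- caddy: Dark wooden caddy with cork floors, 78 mm deep (its x), 302 mm long (its y), fixed, empty at start. Origin: centre of underside, on the worktop. A blue block (70x20x30 mm high) is at its +y end (robot's left). Four compartments centred at y = +111, +37, -37, -111 mm, x = 0; each 66 (x) by 68 (y) mm inside, floor at 10 mm, walls 6 mm thick, tops at 22 mm. Yaw within 9 degrees.
- coaster_red: The red square coaster, 62 x 62 x 4 mm, fixed on the tray's 8 mm floor, yaw as the tray; marks where the red jar starts. Origin: centre of its underside. Its place in the row differs from start to start.
- coaster_yellow: The yellow square coaster, 62 x 62 x 4 mm, fixed on the tray's 8 mm floor, yaw as the tray; marks where the yellow jar starts. Origin: centre of its underside. Its place in the row differs from start to start.
- coaster_green: The green square coaster, 62 x 62 x 4 mm, fixed on the tray's 8 mm floor, yaw as the tray; marks where the green jar starts. Origin: centre of its underside. Its place in the row differs from start to start.
- coaster_white: The white square coaster, 62 x 62 x 4 mm, fixed on the tray's 8 mm floor, yaw as the tray; marks where the white jar starts. Origin: centre of its underside. Its place in the row differs from start to start.
- jar_red: The red closed spice jar, red cap, pale band round its middle: rigid upright cylinder 46 mm in diameter up to 60 mm, then a 44 mm cap, 82 mm high in all, 0.11 to 0.23 kg. Starts upright within 6 mm of the centre of the red coaster. Origin: centre of its underside, z up its axis. Grip it across the row, 42 mm above its underside; row pitch 74 mm.
- jar_yellow: The yellow closed spice jar, yellow cap, pale band round its middle: rigid upright cylinder 46 mm in diameter up to 60 mm, then a 44 mm cap, 82 mm high in all, 0.11 to 0.23 kg. Starts upright within 6 mm of the centre of the yellow coaster. Origin: centre of its underside, z up its axis. Grip it across the row, 42 mm above its underside; row pitch 74 mm.
- jar_green: The green closed spice jar, green cap, pale band round its middle: rigid upright cylinder 46 mm in diameter up to 60 mm, then a 44 mm cap, 82 mm high in all, 0.11 to 0.23 kg. Starts upright within 6 mm of the centre of the green coaster. Origin: centre of its underside, z up its axis. Grip it across the row, 42 mm above its underside; row pitch 74 mm.
- jar_white: The white closed spice jar, white cap, pale band round its middle: rigid upright cylinder 46 mm in diameter up to 60 mm, then a 44 mm cap, 82 mm high in all, 0.11 to 0.23 kg. Starts upright within 6 mm of the centre of the white coaster. Origin: centre of its underside, z up its axis. Grip it across the row, 42 mm above its underside; row pitch 74 mm.
Things that resemble listed ones, but are neither listed nor needed, are in the scene too. Several things have the shape of the jar_yellow; the one meant has the colours described above.

How it is judged:
At the end, for the whole second after the job is handed in: Each jar stands in the caddy compartment mirroring its coaster's place on the tray (nearest the tray's blue end -> farthest from the caddy's): within 14 mm of its centre along and across, underside within 4 mm of its floor, tilt under 0.1 rad, at rest (under 0.02 m/s), released (((y of coaster_red in the frame of tray between 0.091 and 0.131 m and y of jar_red in the frame of caddy between -0.125 and -0.097 m) or (y of coaster_red in the frame of tray between 0.017 and 0.057 m and y of jar_red in the frame of caddy between -0.051 and -0.023 m) or (y of coaster_red in the frame of tray between -0.057 and -0.017 m and y of jar_red in the frame of caddy between 0.023 and 0.051 m) or (y of coaster_red in the frame of tray between -0.131 and -0.091 m and y of jar_red in the frame of caddy between 0.097 and 0.125 m)) and x of jar_red in the frame of caddy between -0.014 and 0.014 m and z of jar_red in the frame of caddy between 0.006 and 0.014 m and angle between each of jar_red, jar_yellow, jar_green, jar_white's own z axis and vertical below 0.1 rad and linear speed of each of jar_red, jar_yellow, jar_green, jar_white below 0.02 m/s and ((y of coaster_yellow in the frame of tray between 0.091 and 0.131 m and y of jar_yellow in the frame of caddy between -0.125 and -0.097 m) or (y of coaster_yellow in the frame of tray between 0.017 and 0.057 m and y of jar_yellow in the frame of caddy between -0.051 and -0.023 m) or (y of coaster_yellow in the frame of tray between -0.057 and -0.017 m and y of jar_yellow in the frame of caddy between 0.023 and 0.051 m) or (y of coaster_yellow in the frame of tray between -0.131 and -0.091 m and y of jar_yellow in the frame of caddy between 0.097 and 0.125 m)) and x of jar_yellow in the frame of caddy between -0.014 and 0.014 m and z of jar_yellow in the frame of caddy between 0.006 and 0.014 m and ((y of coaster_green in the frame of tray between 0.091 and 0.131 m and y of jar_green in the frame of caddy between -0.125 and -0.097 m) or (y of coaster_green in the frame of tray between 0.017 and 0.057 m and y of jar_green in the frame of caddy between -0.051 and -0.023 m) or (y of coaster_green in the frame of tray between -0.057 and -0.017 m and y of jar_green in the frame of caddy between 0.023 and 0.051 m) or (y of coaster_green in the frame of tray between -0.131 and -0.091 m and y of jar_green in the frame of caddy between 0.097 and 0.125 m)) and x of jar_green in the frame of caddy between -0.014 and 0.014 m and z of jar_green in the frame of caddy between 0.006 and 0.014 m and ((y of coaster_white in the frame of tray between 0.091 and 0.131 m and y of jar_white in the frame of caddy between -0.125 and -0.097 m) or (y of coaster_white in the frame of tray between 0.017 and 0.057 m and y of jar_white in the frame of caddy between -0.051 and -0.023 m) or (y of coaster_white in the frame of tray between -0.057 and -0.017 m and y of jar_white in the frame of caddy between 0.023 and 0.051 m) or (y of coaster_white in the frame of tray between -0.131 and -0.091 m and y of jar_white in the frame of caddy between 0.097 and 0.125 m)) and x of jar_white in the frame of caddy between -0.014 and 0.014 m and z of jar_white in the frame of caddy between 0.006 and 0.014 m); the robot touches nothing.
It fails at once if a jar is laid or knocked over (tilted more than 0.6 rad) (angle between any of jar_red, jar_yellow, jar_green, jar_white's own z axis and vertical above 0.6 rad).
It also fails if it takes over 88 s, if anything falls off the work surface, if the arm or the gripper's body presses on something with over 40 N, if the wrist force passes 120 N, or if a joint passes its speed limit or range.

## Working session

There is one attempt and no reset: what is moved stays moved. The work goes in short steps, Python scripts to look and compute and a tool call to move; the robot and the scene stay as the last step left them, time stands still between calls to the robot, and variables do not carry over. Pictures are saved under pics/ and viewed, at most 14 in all, crops included, and the job is handed in when it is done.

Besides the shell and the picture viewer there is one more tool, called by a JSON object that holds its "fn" and its "kwargs", one argument or row to a line. arm_command: Moves the arm, as the interface text tells. Its arguments: {"type":"object","properties":{"steps":{"type":"array"},"newtons":{"type":"number"}},"required":["steps"]}

```bash
mkdir -p pics; ls; python3 - <<'E'
from workcell import ctrl
import cv2,numpy as np
o=ctrl.get_obs(); print(o)
for n in("scene","top"):
    s=ctrl.snapshot(n); cv2.imwrite(f"pics/{n}0.png",s["img"][:,:,::-1]); np.savez(f"{n}0.npz",**s)
    print(n,s["fx"],s["fy"],s["cx"],s["cy"],s["D"],-s["R"].T@s["t"],s["R"])
E
```

```text
pics
{'time': 0.0, 'joints': array([1.09638239e+00, 3.14025761e-01, 4.49963084e-02, 1.30360583e+00,
       1.47457047e-05, 1.43118998e+00]), 'joint_vel': array([-0.00063348,  0.00136087,  0.00018735, -0.00234953,  0.00078864,
        0.00096571]), 'tau': array([-2.13998130e-03, -4.80625141e+01,  2.98534155e+01,  1.92982651e-02,
        8.57048661e-06, -1.22546572e-05]), 'ee_pos': array([0.18872275, 0.54263411, 0.24140151]), 'eef_rot': array([-2.84903696e-04,  1.66622933e-01,  9.86020260e-01, -8.74256986e-04]), 'contact_force': array([0.58774796, 0.55820098, 0.22022796]), 'torque': array([ 0.0084777 , -0.02325151, -0.00627773]), 'finger_force': 0.0, 'finger_gap': 0.08551571204134165}
scene 409.93563994301695 409.93563994301695 284.15285935823385 199.25004742548305 [-0.00877406  0.          0.          0.          0.        ] [ 0.94927411 -0.22025591  0.63267417] [[ 0.39260849  0.91968278  0.00649325]
 [ 0.75684179 -0.31906499 -0.57042794]
 [-0.52254098  0.22886921 -0.82132199]]
top 427.976792148369 427.976792148369 275.2047978819383 206.4635594534806 [-0.07026106  0.          0.          0.          0.        ] [ 0.53646458 -0.03459071  0.85556962] [[-0.00806458 -0.99889017  0.04640473]
 [-0.99663045  0.00424096 -0.08191311]
 [ 0.0816254  -0.04690896 -0.99555856]]
```

View pics/scene0.png

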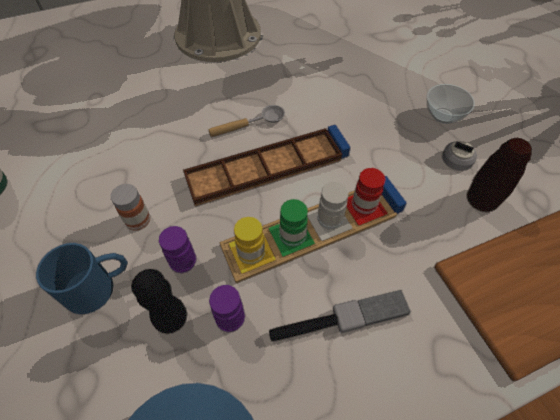

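View pics/top0.png

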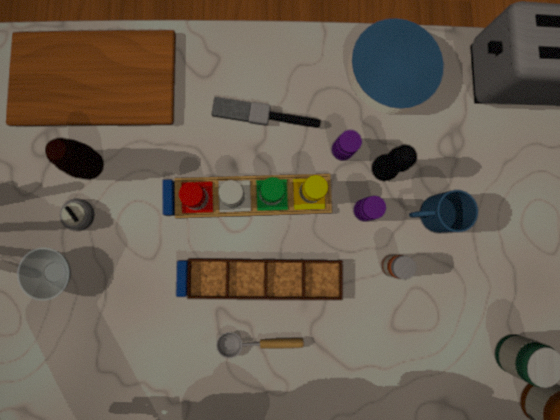

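The scene shows the tray with red, white, green and yellow in order from the blue end: top view (197,195), (232,195), (272,192), (315,190). The empty caddy is nearer the robot, blue end at (182,278), its compartments from (208,278) to (325,278). I'll measure next.

```bash
cat >h.py <<'E'
import numpy as np,cv2
def cloud(s):
    K=np.array([[s["fx"],0,s["cx"]],[0,s["fy"],s["cy"]],[0,0,1]]);d=np.asarray(s["depth"])
    v,u=np.mgrid[:420,:560];p=cv2.undistortPoints(np.stack([u,v],-1).reshape(-1,1,2).astype(float),K,np.asarray(s["D"])).reshape(420,560,2)
    c=np.dstack([p*d[...,None],d]);X=(c-s["t"])@s["R"];X[d<=0]=np.nan
    return X,cv2.cvtColor(s["img"],cv2.COLOR_RGB2HSV)
def ray(s,uv,z):
    K=np.array([[s["fx"],0,s["cx"]],[0,s["fy"],s["cy"]],[0,0,1]])
    p=cv2.undistortPoints(np.array(uv,float).reshape(-1,1,2),K,np.asarray(s["D"])).reshape(-1,2)
    r=np.c_[p,np.ones(len(p))]@s["R"];C=-s["R"].T@s["t"]
    return C+r*((z-C[2])/r[:,2])[:,None]
E
python3 - <<'E'
from h import *
for n in("top","scene"):
    s=dict(np.load(n+"0.npz"));X,H=cloud(s);z=X[...,2];h,S,V=H[...,0],H[...,1],H[...,2]
    roi=(X[...,0]>.3)&(X[...,0]<.75)&(abs(X[...,1])<.35)
    print(n,"table z",np.nanmedian(z[roi]))
    cap=(roi&(z>.074)&(z<.1)).astype(np.uint8)
    k,L,st,c=cv2.connectedComponentsWithStats(cap)
    for i in range(1,k):
        if st[i,4]<80: continue
        m=L==i;t=m&(z>np.nanmedian(z[m])-.004);P=X[t]
        (cx,cy),r=cv2.minEnclosingCircle(P[:,:2].astype(np.float32))
        print("cap",c[i].round(),"mid",((P.min(0)+P.max(0))/2).round(4),"circ",round(cx,4),round(cy,4),round(r,4),"z",np.median(P[:,2]).round(4),"hue",np.median(h[m]),np.median(S[m]))
    bl=(roi&(h>100)&(h<125)&(S>120)&(z>.022)&(z<.04)).astype(np.uint8)
    k,L,st,c=cv2.connectedComponentsWithStats(bl)
    for i in range(1,k):
        if st[i,4]<40: continue
        P=X[L==i];print("blue",c[i].round(),cv2.minAreaRect(P[:,:2].astype(np.float32)),np.median(P[:,2]))
    lo=(roi&(z>.006)&(z<.026)).astype(np.uint8)
    k,L,st,c=cv2.connectedComponentsWithStats(lo)
    for i in range(1,k):
        if st[i,4]<800: continue
        P=X[L==i];print("low",c[i].round(),st[i,4],cv2.minAreaRect(P[:,:2].astype(np.float32)),np.percentile(P[:,2],[5,25,50,75,95]).round(4))
E
```

```text
top table z 0.0011124618618716968
cap [350. 141.] mid [ 0.723  -0.2111  0.0826] circ 0.7229 -0.211 0.0221 z 0.0826 hue 143.0 175.0
cap [ 82. 162.] mid [0.6891 0.2878 0.0921] circ 0.6898 0.2946 0.0308 z 0.092 hue 12.0 200.0
cap [315. 187.] mid [ 0.6349 -0.1437  0.0949] circ 0.6349 -0.1441 0.0219 z 0.0944 hue 28.0 255.0
cap [273. 189.] mid [ 0.6313 -0.0659  0.0945] circ 0.6313 -0.0663 0.0218 z 0.0945 hue 68.0 217.0
cap [231. 192.] mid [0.626  0.0084 0.0947] circ 0.6256 0.0089 0.0221 z 0.0946 hue 23.0 36.0
cap [191. 194.] mid [0.6228 0.0803 0.0947] circ 0.6227 0.0805 0.0221 z 0.0944 hue 1.0 255.0
cap [374. 207.] mid [ 0.5981 -0.2531  0.0829] circ 0.5983 -0.2531 0.022 z 0.0823 hue 143.0 177.0
cap [404. 267.] mid [ 0.4874 -0.3073  0.0819] circ 0.4874 -0.3073 0.0216 z 0.0823 hue 14.0 27.0
blue [168. 197.] ((0.6234473586082458, 0.1341930329799652), (0.06665942817926407, 0.0181101206690073), 1.2780766487121582) 0.030450666673884727
blue [181. 278.] ((0.46840405464172363, 0.10624110698699951), (0.06454532593488693, 0.01782413199543953), 0.4909471571445465) 0.030282761055175342
low [252. 197.]
[... 1295 characters left out ...]
 [ 0.6982 -0.2936  0.092 ] circ 0.6947 -0.2938 0.0192 z 0.0925 hue 75.0 58.0
blue [339. 139.] ((0.4691545367240906, 0.10700603574514389), (0.017348209396004677, 0.06810595840215683), 89.02794647216797) 0.030057784700132546
blue [393. 194.] ((0.6266469955444336, 0.13501563668251038), (0.0661884993314743, 0.018423596397042274), 1.5693614482879639) 0.02998907747920722
low [262. 165.] 5652 ((0.4646855592727661, -0.04215425252914429), (0.32086196541786194, 0.08096898347139359), 88.62318420410156) [0.0089 0.0103 0.0115 0.0191 0.023 ]
low [307. 237.] 4428 ((0.628783106803894, -0.019121289253234863), (0.08131325989961624, 0.33168643712997437), 1.3880107402801514) [0.0074 0.0096 0.0119 0.0131 0.0214]
```

Caps read z ≈ 0.0945 in both views, which fits 12+82 mm, and the views agree to about 1.5 mm. The caddy centre is about (0.464, -0.0535), yaw -1.4°. Now I'll move above the red jar with the jaw line along world x.

{"fn": "arm_command", "kwargs": {
  "steps": [
    {"dp": [-0.04,-0.021,0],"turn": 0.088,"hand": -1},
    {"dp": [-0.08,-0.042,0],"turn": 0.177,"hand": -1},
    {"dp": [-0.12,-0.063,0],"turn": 0.265,"hand": -1},
    {"dp": [-0.16,-0.084,0],"turn": 0.353,"hand": -1},
    {"dp": [-0.2,-0.105,0],"turn": 0.441,"hand": -1},
    {"dp": [-0.24,-0.126,0],"turn": 0.53,"hand": -1},
    {"dp": [-0.28,-0.147,0],"turn": 0.618,"hand": -1},
    {"dp": [-0.32,-0.168,0],"turn": 0.706,"hand": -1},
    {"dp": [-0.36,-0.189,0],"turn": 0.795,"hand": -1},
    {"dp": [-0.4,-0.21,0],"turn": 0.883,"hand": -1},
    {"dp": [-0.44,-0.231,0],"turn": 0.971,"hand": -1},
    {"dp": [-0.48,-0.252,0],"turn": 1.06,"hand": -1},
    {"dp": [-0.52,-0.273,0],"turn": 1.148,"hand": -1},
    {"dp": [-0.5615,-0.2935,0],"turn": 1.236,"hand": -1},
    {"dp": [-0.5615,-0.2935,0],"turn": 1.236,"hand": -1},
    {"dp": [-0.5615,-0.2935,0],"turn": 1.236,"hand": -1},
    {"dp": [-0.5615,-0.2935,0],"turn": 1.236,"hand": -1}
  ],
  "newtons": 40
}}

```text
time: 2.22
ee_pos: [0.622, 0.0823, 0.2423]
eef_rot: [-0.0, 0.707, 0.708, -0.0]
contact_force: [-0.2, 0.5, 0.2]
finger_gap: 0.0854
finger_force: 0.0
```

{"fn": "arm_command", "kwargs": {
  "steps": [
    {"dp": [-0.0015,0.001,0.03],"turn": 0,"hand": -1},
    {"dp": [-0.0015,0.001,0.07],"turn": 0,"hand": -1},
    {"dp": [-0.0015,0.001,0.11],"turn": 0,"hand": -1},
    {"dp": [-0.0015,0.001,0.145],"turn": 0,"hand": -1},
    {"dp": [-0.0015,0.001,0.17],"turn": 0,"hand": -1},
    {"dp": [-0.0015,0.001,0.185],"turn": 0,"hand": -1},
    {"dp": [-0.0015,0.001,0.196],"turn": 0,"hand": -1},
    {"dp": [-0.0015,0.001,0.196],"turn": 0,"hand": -1},
    {"dp": [-0.0015,0.001,0.196],"turn": 0,"hand": 1},
    {"dp": [-0.0015,0.001,0.196],"turn": 0,"hand": 1},
    {"dp": [-0.0015,0.001,0.196],"turn": 0,"hand": 1},
    {"dp": [-0.0015,0.001,0.196],"turn": 0,"hand": 1},
    {"dp": [-0.0015,0.001,0.196],"turn": 0,"hand": 1},
    {"dp": [-0.0015,0.001,0.196],"turn": 0,"hand": 1},
    {"dp": [-0.0015,0.001,0.196],"turn": 0,"hand": 1},
    {"dp": [-0.0015,0.001,0.196],"turn": 0,"hand": 1}
  ],
  "newtons": 40
}}

```text
time: 4.22
ee_pos: [0.6245, 0.0799, 0.0474]
eef_rot: [0.001, 0.707, 0.707, 0.001]
contact_force: [-1.0, -0.0, 5.7]
finger_gap: 0.0451
finger_force: 41.1
```

{"fn": "arm_command", "kwargs": {
  "steps": [
    {"dp": [0,0,-0.015],"turn": 0,"hand": 1},
    {"dp": [0,0,-0.045],"turn": 0,"hand": 1},
    {"dp": [0,0,-0.08],"turn": 0,"hand": 1},
    {"dp": [0,0,-0.105],"turn": 0,"hand": 1},
    {"dp": [-0.008,-0.005,-0.115],"turn": 0,"hand": 1},
    {"dp": [-0.025,-0.016,-0.115],"turn": 0,"hand": 1},
    {"dp": [-0.05,-0.033,-0.115],"turn": 0,"hand": 1},
    {"dp": [-0.08,-0.053,-0.115],"turn": 0,"hand": 1},
    {"dp": [-0.11,-0.073,-0.115],"turn": 0,"hand": 1},
    {"dp": [-0.14,-0.093,-0.115],"turn": 0,"hand": 1},
    {"dp": [-0.17,-0.113,-0.115],"turn": 0,"hand": 1},
    {"dp": [-0.2,-0.133,-0.115],"turn": 0,"hand": 1},
    {"dp": [-0.225,-0.149,-0.115],"turn": 0,"hand": 1},
    {"dp": [-0.24,-0.159,-0.115],"turn": 0,"hand": 1},
    {"dp": [-0.245,-0.162,-0.115],"turn": 0,"hand": 1},
    {"dp": [-0.245,-0.162,-0.115],"turn": 0,"hand": 1},
    {"dp": [-0.245,-0.162,-0.115],"turn": 0,"hand": 1},
    {"dp": [-0.245,-0.162,-0.115],"turn": 0,"hand": 1}
  ]
}}

```text
time: 6.48
ee_pos: [0.4623, -0.1645, 0.1612]
eef_rot: [-0.0, 0.707, 0.708, 0.0]
contact_force: [-0.1, 0.1, -0.7]
finger_gap: 0.0451
finger_force: 40.9
```

```bash
python3 - <<'E'
from workcell import ctrl
from h import *
for n in("scene","top"):
    s=ctrl.snapshot(n); cv2.imwrite(f"pics/{n}1.png",s["img"][:,:,::-1])
    X,H=cloud(s);m=((H[...,0]<6)|(H[...,0]>174))&(H[...,1]>130)&(X[...,0]<.55)&(X[...,2]>.08)&(X[...,0]>.4)&(X[...,1]<-.1)
    if m.sum()>20: P=X[m];print(n,m.sum(),P.min(0),P.max(0),np.median(P,0))
o=ctrl.get_obs();print(o["ee_pos"],o["eef_rot"],o["finger_gap"])
E
```

```text
scene 291 [ 0.45395515 -0.1840662   0.13050351] [ 0.5290391  -0.14038563  0.25589651] [ 0.47799913 -0.17637499  0.18517254]
top 109 [ 0.45302461 -0.15607931  0.17090833] [ 0.5077875  -0.128779    0.30654494] [ 0.47273738 -0.14411389  0.18561031]
[ 0.46214645 -0.16461001  0.16123777] [-1.78549547e-05  7.06710788e-01  7.07502551e-01  5.28231840e-05] 0.04501036862365587
```

View pics/scene1.png

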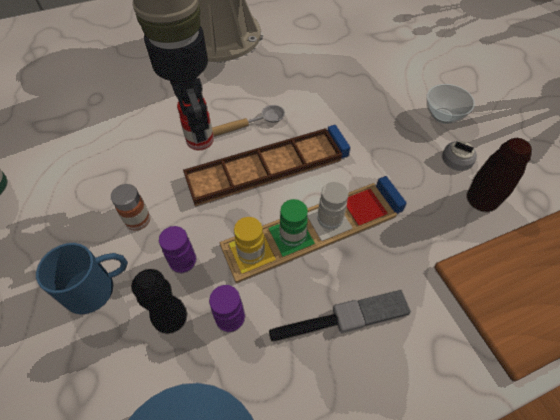

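The red jar hangs upright in the gripper at (197,125), over the far-end compartment. Lowering, releasing, retreating.

{"fn": "arm_command", "kwargs": {
  "steps": [
    {"dp": [0,-0.001,0.02],"turn": 0,"hand": 1},
    {"dp": [0,-0.001,0.05],"turn": 0,"hand": 1},
    {"dp": [0,-0.001,0.08],"turn": 0,"hand": 1},
    {"dp": [0,-0.001,0.1],"turn": 0,"hand": 1},
    {"dp": [0,-0.001,0.11],"turn": 0,"hand": 1},
    {"dp": [0,-0.001,0.114],"turn": 0,"hand": 1},
    {"dp": [0,-0.001,0.116],"turn": 0,"hand": 1},
    {"dp": [0,-0.001,0.117],"turn": 0,"hand": 1},
    {"dp": [0,-0.001,0.117],"turn": 0,"hand": 1}
  ]
}}

```text
time: 7.7
ee_pos: [0.4614, -0.1654, 0.0454]
eef_rot: [0.001, 0.707, 0.707, 0.0]
contact_force: [-1.0, 1.3, 5.1]
finger_gap: 0.045
finger_force: 41.4
```

{"fn": "arm_command", "kwargs": {
  "steps": [
    {"dp": [0,0,0],"turn": 0,"hand": -1},
    {"dp": [0,0,0],"turn": 0,"hand": -1},
    {"dp": [0,0,0],"turn": 0,"hand": -1},
    {"dp": [0,0,0],"turn": 0,"hand": -1},
    {"dp": [0,0,0],"turn": 0,"hand": -1},
    {"dp": [0,0,-0.02],"turn": 0,"hand": -1},
    {"dp": [0,0,-0.06],"turn": 0,"hand": -1},
    {"dp": [0,0,-0.1],"turn": 0,"hand": -1},
    {"dp": [0.01,0.009,-0.115],"turn": 0,"hand": -1},
    {"dp": [0.035,0.033,-0.115],"turn": 0,"hand": -1},
    {"dp": [0.065,0.061,-0.115],"turn": 0,"hand": -1},
    {"dp": [0.095,0.09,-0.115],"turn": 0,"hand": -1},
    {"dp": [0.125,0.118,-0.115],"turn": 0,"hand": -1},
    {"dp": [0.155,0.146,-0.115],"turn": 0,"hand": -1},
    {"dp": [0.17,0.16,-0.115],"turn": 0,"hand": -1},
    {"dp": [0.174,0.164,-0.115],"turn": 0,"hand": -1},
    {"dp": [0.174,0.164,-0.115],"turn": 0,"hand": -1},
    {"dp": [0.174,0.164,-0.115],"turn": 0,"hand": -1}
  ]
}}

```text
time: 9.95
ee_pos: [0.6242, 0.0081, 0.1593]
eef_rot: [-0.0, 0.707, 0.707, -0.0]
contact_force: [-0.1, -1.1, 0.1]
finger_gap: 0.0852
finger_force: 0.0
```

```bash
cat > look.py <<'E'
from workcell import ctrl
from h import *
import sys
yaw=np.radians(-1.4);c0=np.array([.464,-.0535])
R=np.array([[np.cos(yaw),np.sin(yaw)],[-np.sin(yaw),np.cos(yaw)]])
o=ctrl.get_obs();print(o["time"],o["ee_pos"],o["eef_rot"],o["finger_gap"])
for n in("top","scene"):
    s=ctrl.snapshot(n); cv2.imwrite(f"pics/{n}{sys.argv[1]}.png",s["img"][:,:,::-1])
    X,H=cloud(s);z=X[...,2];roi=(X[...,0]>.4)&(X[...,0]<.68)&(abs(X[...,1])<.23)
    k,L,st,c=cv2.connectedComponentsWithStats((roi&(z>.075)&(z<.1)).astype(np.uint8))
    for i in range(1,k):
        if st[i,4]<80: continue
        m=L==i;P=X[m&(abs(z-np.nanmedian(z[m]))<.004)];(cx,cy),r=cv2.minEnclosingCircle(P[:,:2].astype(np.float32))
        print(n,"cap",round(cx,4),round(cy,4),round(r,4),"z",np.median(P[:,2]).round(4),"hue",np.median(H[m],0)[:2],"caddy",(R@([cx,cy]-c0)).round(4))
E
python3 look.py 2
```

```text
9.95 [0.62422204 0.00814683 0.15929911] [-1.53459454e-04  7.07456628e-01  7.06756719e-01 -1.91056122e-04] 0.08521487917991166
top cap 0.6346 -0.1443 0.0219 z 0.0945 hue [ 29. 255.] caddy [ 0.1728 -0.0866]
top cap 0.6315 -0.066 0.0219 z 0.0943 hue [ 68. 218.] caddy [ 0.1678 -0.0084]
top cap 0.463 -0.1647 0.0218 z 0.0922 hue [  2. 253.] caddy [ 0.0017 -0.1112]
scene cap 0.4638 -0.1627 0.0222 z 0.0925 hue [  1. 204.] caddy [ 0.0025 -0.1092]
scene cap 0.6263 0.0104 0.0222 z 0.0945 hue [18. 31.] caddy [0.1607 0.0679]
scene cap 0.6318 -0.0645 0.0221 z 0.0944 hue [ 67. 160.] caddy [ 0.168  -0.0069]
scene cap 0.6353 -0.1423 0.022 z 0.0944 hue [ 26. 189.] caddy [ 0.1734 -0.0846]
```

Red is in place: 2 mm off centre, cap z 0.0923. Next is white.

{"fn": "arm_command", "kwargs": {
  "steps": [
    {"dp": [0.001,0.0015,0.02],"turn": 0,"hand": -1},
    {"dp": [0.001,0.0015,0.05],"turn": 0,"hand": -1},
    {"dp": [0.001,0.0015,0.08],"turn": 0,"hand": -1},
    {"dp": [0.001,0.0015,0.1],"turn": 0,"hand": -1},
    {"dp": [0.001,0.0015,0.1125],"turn": 0,"hand": -1},
    {"dp": [0.001,0.0015,0.1125],"turn": 0,"hand": -1},
    {"dp": [0.001,0.0015,0.1125],"turn": 0,"hand": -1},
    {"dp": [0.001,0.0015,0.1125],"turn": 0,"hand": 1},
    {"dp": [0.001,0.0015,0.1125],"turn": 0,"hand": 1},
    {"dp": [0.001,0.0015,0.1125],"turn": 0,"hand": 1},
    {"dp": [0.001,0.0015,0.1125],"turn": 0,"hand": 1},
    {"dp": [0.001,0.0015,0.1125],"turn": 0,"hand": 1},
    {"dp": [0.001,0.0015,0.1125],"turn": 0,"hand": 1},
    {"dp": [0.001,0.0015,0.1125],"turn": 0,"hand": 1},
    {"dp": [0.001,0.0015,0.1125],"turn": 0,"hand": 1}
  ]
}}

```text
time: 11.92
ee_pos: [0.6267, 0.0099, 0.0476]
eef_rot: [0.0, 0.707, 0.707, 0.0]
contact_force: [-1.1, -0.1, 5.8]
finger_gap: 0.0452
finger_force: 41.1
```

{"fn": "arm_command", "kwargs": {
  "steps": [
    {"dp": [0,0,-0.015],"turn": 0,"hand": 1},
    {"dp": [0,0,-0.05],"turn": 0,"hand": 1},
    {"dp": [0,0,-0.09],"turn": 0,"hand": 1},
    {"dp": [-0.004,-0.007,-0.115],"turn": 0,"hand": 1},
    {"dp": [-0.016,-0.027,-0.115],"turn": 0,"hand": 1},
    {"dp": [-0.034,-0.057,-0.115],"turn": 0,"hand": 1},
    {"dp": [-0.054,-0.09,-0.115],"turn": 0,"hand": 1},
    {"dp": [-0.074,-0.123,-0.115],"turn": 0,"hand": 1},
    {"dp": [-0.09,-0.148,-0.115],"turn": 0,"hand": 1},
    {"dp": [-0.098,-0.161,-0.115],"turn": 0,"hand": 1},
    {"dp": [-0.1,-0.164,-0.115],"turn": 0,"hand": 1},
    {"dp": [-0.1,-0.164,-0.115],"turn": 0,"hand": 1},
    {"dp": [-0.1,-0.164,-0.115],"turn": 0,"hand": 1},
    {"dp": [-0.1,-0.164,-0.085],"turn": 0,"hand": 1},
    {"dp": [-0.1,-0.164,-0.05],"turn": 0,"hand": 1},
    {"dp": [-0.1,-0.164,-0.02],"turn": 0,"hand": 1},
    {"dp": [-0.1,-0.164,-0.005],"turn": 0,"hand": 1},
    {"dp": [-0.1,-0.164,0],"turn": 0,"hand": 1},
    {"dp": [-0.1,-0.164,0.002],"turn": 0,"hand": 1},
    {"dp": [-0.1,-0.164,0.002],"turn": 0,"hand": 1}
  ]
}}

```text
time: 14.42
ee_pos: [0.4631, -0.09, 0.0456]
eef_rot: [0.0, 0.707, 0.707, 0.0]
contact_force: [-1.2, 0.9, 0.7]
finger_gap: 0.0447
finger_force: 41.5
```

{"fn": "arm_command", "kwargs": {
  "steps": [
    {"dp": [0,0,0.001],"turn": 0,"hand": 1},
    {"dp": [0,0,0.001],"turn": 0,"hand": 1},
    {"dp": [0,0,0.001],"turn": 0,"hand": -1},
    {"dp": [0,0,0.001],"turn": 0,"hand": -1},
    {"dp": [0,0,0.001],"turn": 0,"hand": -1},
    {"dp": [0,0,0.001],"turn": 0,"hand": -1},
    {"dp": [0,0,0.001],"turn": 0,"hand": -1},
    {"dp": [0,0,-0.02],"turn": 0,"hand": -1},
    {"dp": [0,0,-0.06],"turn": 0,"hand": -1},
    {"dp": [0,0,-0.1],"turn": 0,"hand": -1},
    {"dp": [0.001,0.009,-0.115],"turn": 0,"hand": -1},
    {"dp": [0.005,0.033,-0.115],"turn": 0,"hand": -1},
    {"dp": [0.01,0.066,-0.115],"turn": 0,"hand": -1},
    {"dp": [0.015,0.1,-0.115],"turn": 0,"hand": -1},
    {"dp": [0.02,0.135,-0.115],"turn": 0,"hand": -1},
    {"dp": [0.024,0.16,-0.115],"turn": 0,"hand": -1},
    {"dp": [0.025,0.169,-0.115],"turn": 0,"hand": -1},
    {"dp": [0.025,0.169,-0.115],"turn": 0,"hand": -1},
    {"dp": [0.025,0.169,-0.115],"turn": 0,"hand": -1}
  ]
}}

```text
time: 16.8
ee_pos: [0.6303, -0.0652, 0.1597]
eef_rot: [-0.0, 0.707, 0.707, -0.0]
contact_force: [-0.5, -0.2, 0.2]
finger_gap: 0.0853
finger_force: 0.0
```

```bash
python3 look.py 3
```

```text
16.8 [ 0.63032443 -0.06518787  0.15973884] [-4.13854633e-04  7.07214037e-01  7.06999337e-01 -2.68254751e-04] 0.0853411076291501
scene cap 0.4649 -0.0893 0.0226 z 0.0925 hue [18. 31.] caddy [ 0.0018 -0.0358]
scene cap 0.4633 -0.1636 0.0228 z 0.0924 hue [  1. 205.] caddy [ 0.002  -0.1101]
scene cap 0.6319 -0.0641 0.0221 z 0.0944 hue [ 66. 159.] caddy [ 0.1681 -0.0065]
scene cap 0.6351 -0.1425 0.022 z 0.0944 hue [ 26. 188.] caddy [ 0.1733 -0.0848]
```

White is placed: 2 mm off centre, z good. Next is green.

{"fn": "arm_command", "kwargs": {
  "steps": [
    {"dp": [0,0.001,0.02],"turn": 0,"hand": -1},
    {"dp": [0,0.001,0.05],"turn": 0,"hand": -1},
    {"dp": [0,0.001,0.08],"turn": 0,"hand": -1},
    {"dp": [0,0.001,0.1],"turn": 0,"hand": -1},
    {"dp": [0,0.001,0.113],"turn": 0,"hand": -1},
    {"dp": [0,0.001,0.113],"turn": 0,"hand": -1},
    {"dp": [0,0.001,0.113],"turn": 0,"hand": -1},
    {"dp": [0,0.001,0.113],"turn": 0,"hand": 1},
    {"dp": [0,0.001,0.113],"turn": 0,"hand": 1},
    {"dp": [0,0.001,0.113],"turn": 0,"hand": 1},
    {"dp": [0,0.001,0.113],"turn": 0,"hand": 1},
    {"dp": [0,0.001,0.113],"turn": 0,"hand": 1},
    {"dp": [0,0.001,0.113],"turn": 0,"hand": 1},
    {"dp": [0,0.001,0.113],"turn": 0,"hand": 1},
    {"dp": [0,0.001,0.113],"turn": 0,"hand": 1}
  ]
}}

```text
time: 18.77
ee_pos: [0.6328, -0.0652, 0.0476]
eef_rot: [0.0, 0.707, 0.707, 0.0]
contact_force: [-1.7, 0.4, 5.3]
finger_gap: 0.0451
finger_force: 41.1
```

{"fn": "arm_command", "kwargs": {
  "steps": [
    {"dp": [0,0,-0.015],"turn": 0,"hand": 1},
    {"dp": [0,0,-0.05],"turn": 0,"hand": 1},
    {"dp": [0,0,-0.09],"turn": 0,"hand": 1},
    {"dp": [0.002,-0.007,-0.115],"turn": 0,"hand": 1},
    {"dp": [0.008,-0.027,-0.115],"turn": 0,"hand": 1},
    {"dp": [0.017,-0.057,-0.115],"turn": 0,"hand": 1},
    {"dp": [0.026,-0.09,-0.115],"turn": 0,"hand": 1},
    {"dp": [0.036,-0.123,-0.115],"turn": 0,"hand": 1},
    {"dp": [0.044,-0.15,-0.115],"turn": 0,"hand": 1},
    {"dp": [0.048,-0.165,-0.115],"turn": 0,"hand": 1},
    {"dp": [0.049,-0.168,-0.115],"turn": 0,"hand": 1},
    {"dp": [0.049,-0.168,-0.115],"turn": 0,"hand": 1},
    {"dp": [0.049,-0.168,-0.115],"turn": 0,"hand": 1},
    {"dp": [0.049,-0.168,-0.085],"turn": 0,"hand": 1},
    {"dp": [0.049,-0.168,-0.05],"turn": 0,"hand": 1},
    {"dp": [0.049,-0.168,-0.02],"turn": 0,"hand": 1},
    {"dp": [0.049,-0.168,-0.005],"turn": 0,"hand": 1},
    {"dp": [0.049,-0.168,0],"turn": 0,"hand": 1},
    {"dp": [0.049,-0.168,0.003],"turn": 0,"hand": 1},
    {"dp": [0.049,-0.168,0.003],"turn": 0,"hand": 1}
  ]
}}

```text
time: 21.28
ee_pos: [0.4641, -0.0161, 0.0455]
eef_rot: [-0.0, 0.707, 0.707, -0.0]
contact_force: [-7.1, 1.5, 15.5]
finger_gap: 0.0454
finger_force: 42.6
```

{"fn": "arm_command", "kwargs": {
  "steps": [
    {"dp": [0,0,-0.001],"turn": 0,"hand": 1},
    {"dp": [0,0,-0.001],"turn": 0,"hand": 1},
    {"dp": [0,0,-0.001],"turn": 0,"hand": -1},
    {"dp": [0,0,-0.001],"turn": 0,"hand": -1},
    {"dp": [0,0,-0.001],"turn": 0,"hand": -1},
    {"dp": [0,0,-0.001],"turn": 0,"hand": -1},
    {"dp": [0,0,-0.001],"turn": 0,"hand": -1},
    {"dp": [0,0,-0.02],"turn": 0,"hand": -1},
    {"dp": [0,0,-0.06],"turn": 0,"hand": -1},
    {"dp": [0,0,-0.1],"turn": 0,"hand": -1},
    {"dp": [-0.007,0.01,-0.116],"turn": 0,"hand": -1},
    {"dp": [-0.025,0.034,-0.116],"turn": 0,"hand": -1},
    {"dp": [-0.05,0.067,-0.116],"turn": 0,"hand": -1},
    {"dp": [-0.075,0.101,-0.116],"turn": 0,"hand": -1},
    {"dp": [-0.1,0.135,-0.116],"turn": 0,"hand": -1},
    {"dp": [-0.12,0.161,-0.116],"turn": 0,"hand": -1},
    {"dp": [-0.127,0.171,-0.116],"turn": 0,"hand": -1},
    {"dp": [-0.127,0.171,-0.116],"turn": 0,"hand": -1},
    {"dp": [-0.127,0.171,-0.116],"turn": 0,"hand": -1}
  ]
}}

```text
time: 23.65
ee_pos: [0.6343, -0.1422, 0.1597]
eef_rot: [-0.001, 0.707, 0.707, -0.0]
contact_force: [0.8, 0.1, -0.1]
finger_gap: 0.0855
finger_force: 0.0
```

```bash
python3 look.py 4
```

```text
23.65 [ 0.63433966 -0.14216225  0.15974813] [-6.11463764e-04  7.06890779e-01  7.07322435e-01 -1.59418071e-04] 0.08551609793450707
top cap 0.6348 -0.1327 0.0173 z 0.0943 hue [ 26. 255.] caddy [ 0.1727 -0.075 ]
top cap 0.4668 -0.0173 0.022 z 0.0923 hue [ 68. 213.] caddy [0.002  0.0363]
scene cap 0.468 -0.015 0.0227 z 0.0924 hue [ 67. 159.] caddy [0.0031 0.0386]
scene cap 0.4633 -0.1634 0.0228 z 0.0925 hue [  1. 205.] caddy [ 0.002  -0.1099]
scene cap 0.635 -0.1427 0.0224 z 0.0944 hue [ 26. 189.] caddy [ 0.1731 -0.085 ]
```

View pics/scene4.png

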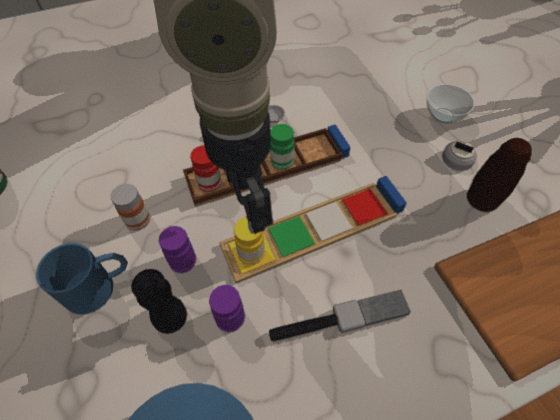

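Red (207,170) and green (283,148) stand upright in the caddy. Yellow (249,240) is under the gripper, and the bare coasters run green, white, red. Gripping yellow.

{"fn": "arm_command", "kwargs": {
  "steps": [
    {"dp": [-0.001,0.001,0.02],"turn": 0,"hand": -1},
    {"dp": [-0.001,0.001,0.05],"turn": 0,"hand": -1},
    {"dp": [-0.001,0.001,0.08],"turn": 0,"hand": -1},
    {"dp": [-0.001,0.001,0.1],"turn": 0,"hand": -1},
    {"dp": [-0.001,0.001,0.113],"turn": 0,"hand": -1},
    {"dp": [-0.001,0.001,0.113],"turn": 0,"hand": -1},
    {"dp": [-0.001,0.001,0.113],"turn": 0,"hand": -1},
    {"dp": [-0.001,0.001,0.113],"turn": 0,"hand": 1},
    {"dp": [-0.001,0.001,0.113],"turn": 0,"hand": 1},
    {"dp": [-0.001,0.001,0.113],"turn": 0,"hand": 1},
    {"dp": [-0.001,0.001,0.113],"turn": 0,"hand": 1},
    {"dp": [-0.001,0.001,0.113],"turn": 0,"hand": 1},
    {"dp": [-0.001,0.001,0.113],"turn": 0,"hand": 1},
    {"dp": [-0.001,0.001,0.113],"turn": 0,"hand": 1},
    {"dp": [-0.001,0.001,0.113],"turn": 0,"hand": 1}
  ]
}}

```text
time: 25.62
ee_pos: [0.6367, -0.1443, 0.0476]
eef_rot: [0.0, 0.707, 0.707, 0.0]
contact_force: [-2.7, 0.2, 4.7]
finger_gap: 0.045
finger_force: 41.1
```

{"fn": "arm_command", "kwargs": {
  "steps": [
    {"dp": [0,0,-0.015],"turn": 0,"hand": 1},
    {"dp": [0,0,-0.05],"turn": 0,"hand": 1},
    {"dp": [0,0,-0.09],"turn": 0,"hand": 1},
    {"dp": [0.008,-0.007,-0.115],"turn": 0,"hand": 1},
    {"dp": [0.025,-0.021,-0.115],"turn": 0,"hand": 1},
    {"dp": [0.055,-0.047,-0.115],"turn": 0,"hand": 1},
    {"dp": [0.085,-0.072,-0.115],"turn": 0,"hand": 1},
    {"dp": [0.115,-0.098,-0.115],"turn": 0,"hand": 1},
    {"dp": [0.145,-0.123,-0.115],"turn": 0,"hand": 1},
    {"dp": [0.175,-0.149,-0.115],"turn": 0,"hand": 1},
    {"dp": [0.192,-0.163,-0.115],"turn": 0,"hand": 1},
    {"dp": [0.2,-0.17,-0.115],"turn": 0,"hand": 1},
    {"dp": [0.2,-0.17,-0.115],"turn": 0,"hand": 1},
    {"dp": [0.2,-0.17,-0.115],"turn": 0,"hand": 1},
    {"dp": [0.2,-0.17,-0.085],"turn": 0,"hand": 1},
    {"dp": [0.2,-0.17,-0.05],"turn": 0,"hand": 1},
    {"dp": [0.2,-0.17,-0.02],"turn": 0,"hand": 1},
    {"dp": [0.2,-0.17,-0.005],"turn": 0,"hand": 1},
    {"dp": [0.2,-0.17,0],"turn": 0,"hand": 1},
    {"dp": [0.2,-0.17,0.002],"turn": 0,"hand": 1}
  ]
}}

```text
time: 28.12
ee_pos: [0.4663, 0.0553, 0.0455]
eef_rot: [-0.0, 0.707, 0.707, -0.001]
contact_force: [-9.2, -0.4, 18.6]
finger_gap: 0.045
finger_force: 42.8
```

Firm floor contact (18.6 N). I'll ease off, release, then rise and move back out of the way.

{"fn": "arm_command", "kwargs": {
  "steps": [
    {"dp": [0,0,-0.001],"turn": 0,"hand": 1},
    {"dp": [0,0,-0.001],"turn": 0,"hand": 1},
    {"dp": [0,0,-0.001],"turn": 0,"hand": -1},
    {"dp": [0,0,-0.001],"turn": 0,"hand": -1},
    {"dp": [0,0,-0.001],"turn": 0,"hand": -1},
    {"dp": [0,0,-0.001],"turn": 0,"hand": -1},
    {"dp": [0,0,-0.001],"turn": 0,"hand": -1},
    {"dp": [0,0,-0.02],"turn": 0,"hand": -1},
    {"dp": [0,0,-0.06],"turn": 0,"hand": -1},
    {"dp": [0,0,-0.1],"turn": 0,"hand": -1},
    {"dp": [0,0,-0.14],"turn": 0,"hand": -1},
    {"dp": [0.02,0,-0.17],"turn": 0,"hand": -1},
    {"dp": [0.06,0,-0.19],"turn": 0,"hand": -1},
    {"dp": [0.11,0,-0.19],"turn": 0,"hand": -1},
    {"dp": [0.16,0,-0.19],"turn": 0,"hand": -1},
    {"dp": [0.21,0,-0.19],"turn": 0,"hand": -1},
    {"dp": [0.25,0,-0.19],"turn": 0,"hand": -1},
    {"dp": [0.25,0,-0.19],"turn": 0,"hand": -1},
    {"dp": [0.25,0,-0.19],"turn": 0,"hand": -1}
  ]
}}

```text
time: 30.5
ee_pos: [0.466, 0.3055, 0.2345]
eef_rot: [0.0, 0.707, 0.707, -0.0]
contact_force: [0.6, -0.2, 0.0]
finger_gap: 0.0848
finger_force: 0.0
```

```bash
python3 look.py 5
```

```text
30.5 [0.46604458 0.30549832 0.23448665] [ 1.24581979e-05  7.06999393e-01  7.07213986e-01 -4.86120521e-04] 0.08478285390800736
top cap 0.4686 0.0563 0.0222 z 0.0923 hue [ 29. 255.] caddy [0.0019 0.1099]
top cap 0.467 -0.0173 0.022 z 0.0924 hue [ 68. 211.] caddy [0.0021 0.0362]
top cap 0.4644 -0.0911 0.022 z 0.0924 hue [19. 40.] caddy [ 0.0013 -0.0375]
top cap 0.4631 -0.1645 0.0218 z 0.0923 hue [  1. 250.] caddy [ 0.0018 -0.111 ]
scene cap 0.4704 0.057 0.0226 z 0.0924 hue [ 26. 190.] caddy [0.0037 0.1106]
scene cap 0.4679 -0.0154 0.0224 z 0.0924 hue [ 66.5 155. ] caddy [0.003  0.0382]
scene cap 0.4659 -0.089 0.0229 z 0.0924 hue [18. 31.] caddy [ 0.0027 -0.0354]
scene cap 0.4634 -0.1629 0.0223 z 0.0925 hue [  1. 201.] caddy [ 0.0021 -0.1094]
```

View pics/top5.png

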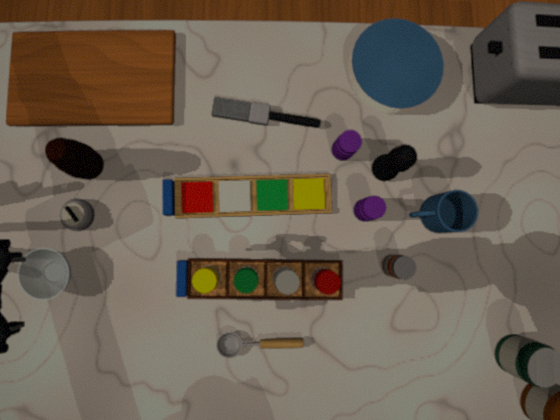

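From the caddy's blue end (182,278), yellow (204,280), green (246,280), white (287,281) and red (327,281) stand upright in the compartments. That is the reverse of the coaster order.

```bash
python3 -c "
from workcell import ctrl
print(ctrl.hand_in())"
```

```text
the job is handed in; nothing more can be done
None
```

All four jars stand upright and released in the caddy in reverse order (yellow, green, white, red from its blue end), each measured within about 4 mm of its compartment's centre; I handed the job in after about 31 s of robot time, and the hand-in call returned no verdict.

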